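Slide the vial tray out to the reach gauge and hold it

ROBOT

A 6-joint arm with a two-finger parallel gripper is mounted at the origin on the work surface. World frame = base frame: x ahead of the robot, y to its left, z up, the work surface at z = 0. Lengths are in mm, angles in rad, forces in N, time in s.
With the tool pointing down it reaches from about 300 to 875 mm from the base axis. Payload 4.2 kg.
Tool frame: the origin (TCP) lies at the very end of the fingers, on their centre line; the grasp point (between the pads) lies 19 mm behind it; y points along the fingers, z is the direction in which the jaws open and shut, and the axes are right-handed (so a half turn about y gives the same grasp; the last joint's range is limited). The gripper opens to 85 mm and grips with 20 to 120 N. Pads are 22 mm wide; open, the fingers measure 114 mm over their backs; the gripper's body (76 mm by 85 mm) begins 54 mm behind the grasp point. The pads swing forward as they close: fully open they stand 13 mm farther back than shut.
Start: joints at [-1.346, 0.32, 1.565, -0, 1.257, -0.02], TCP at [139.36, -557.871, 231.338] pointing down, gripper open.
Joint ranges: [-3.11, 3.11], [-0.84, 2.01], [0.21, 2.61], [-1.34, 4.49], [0.05, 2.63], [-2.56, 2.56]. Speed limits (rad/s): [2.57, 2.57, 3.14, 3.14, 3.14, 3.14].

INTERFACE

Orientations are given as a rotation vector (axis times angle).
In Python, from rig import manip, optics, ticket gives the robot as it stands.
- The arm moves only by the tool drive_tool, never from a script. Its argument "rows" is text: rows parted by semicolons, each of 7 numbers parted by spaces: the shift along the tool's x, y, z each as a share of 2 cm, from -1 to 1, then the turn, a rotation vector about the tool's x, y, z each as a share of 5 degrees, from -1 to 1, then the finger opening in mm, from 0 to 85.4. In form: dx dy dz wx wy wz gripper; .... A call has 1 to 12 rows; each row shifts and turns the commanded pose from where the row before left it, along the tool's axes as they then stand; what a row does not reach is not made up. A row lasts 1/10 s, in which the tool goes at most 50 mm and 8.59 degrees, less where a joint would pass 70% of its speed; a pose out of reach is approached as far as the arm can. A call with a number of a shift or a turn outside -1 to 1 is refused whole. A call with a gripper value outside its range is refused whole. The fingers move at their own pace and stop on an object; the grip force is fixed at half the most. Time passes only in rows, so rows that do not move let the fingers close. It gives the time, the measured TCP pose, the force and the opening at its end, in the units of the state.
- manip.sense(): the state, without advancing time (a new reading comes with each control period).
- optics.snapshot(name): name is "scene" or "side" or "wrist"; returns (picture, depth): 480x640x3 uint8, red, green, blue; 480x640 float32, mm along the optical axis (not along the pixel's ray), 0 where there is no reading.
- optics.camera_model(name): a dict with "fx", "fy", "cx", "cy" (pixels), "world_to_cam" (4x4, takes a point from world to camera coordinates); the wrist camera has in their place "hand_eye" (4x4, takes a point from camera to tool coordinates, whose origin is the TCP and whose axes are the tool frame's). Camera axes: x right, y down, z forward; pixel columns grow to the right and rows downward; lengths in mm; the calibration is good to about 2 mm. A picture is of the moment at which its call begins: read the wrist's pose just before it. camera_model takes no time and is no camera call.
- ticket.finish_job(): hands the job in, once; it reports no verdict.
The state is a dict: "t": time; "joints": joint angles; "dq": joint speeds; "tau": joint torques, N m; "eef_pos": TCP position; "orientation": TCP orientation; "contact_force": force on the tool from outside, world axes, zero at the start; "torque": the same for the moment, N m; "gripper_width": opening from 0.0 (shut) to 1.0 (fully open).
Only numpy, scipy, OpenCV 4.12 (cv2) and the standard library are available. Lean on these libraries where they do the work, as an engineer would, in place of code of your own. Each camera call takes 0.05 s, during which the arm holds its last target.

TASK

First pull the reach gauge at the side of the white riser all the way out to its stop and leave it there. Then take the vial tray by its black grip and slide it along the riser top, without lifting or tipping it, until its rack end is level with the outer face of the gauge's tab, with the tray square to the riser and about centred across it. That far out the tray would tip over by itself, so finish while still holding it flat on the riser; leave the other things on the bench alone.

Things in the scene. Friction and masses are not known exactly. Their poses are not given: they have to be found in the camera images.
- riser: Fixed white sheet-metal riser, 220 long (x) x 120 wide (y) x 80 high, flat top without lips. Origin at the centre of its underside, on the bench; x points OUTWARD, the way the tray slides and the gauge pulls; outer edge at x = +110. Placed and turned differently each time (outward is roughly the robot's left).
- gauge (a joint): Pull-out reach gauge on the riser's +y side (nearer the robot): how far it is out, in m: 0 fully in, 0.115 out at its stop. Starts 0 to 0.03 out. A light spring (up to 2 N) draws it back, but a friction brake (5 N) holds it wherever it is left; pulling takes 5 to 7 N plus some drag with speed.
- gauge_mark (a point): Top middle of the outer face of the gauge's upright aluminium tab; axes as the riser's. Tab: 12 thick (x = 0 to -12 from here), 30 wide (y), from 110 above the bench (here) down to 25, its upper 65 free all round; 88 to the riser's +y side. A thin bar at 26 to 40 above the bench joins it to sleeves on the riser. Out at its stop the mark is 150 beyond the riser's outer edge.
- tray: Loose vial tray on the riser: aluminium plate 260 (x) x 90 (y) x 8 thick, about 0.7 kg. Origin at the centre of its underside, x towards its rack end (outward). A grey rack with 8 amber vials (top 49 above the underside) is fixed at x = 50 to 120: the tray tips if unheld when overhanging more than about 90. Starts overhanging 0 to 40, up to 0.08 rad askew and 10 off-centre.
- tray_end (a point): Middle of the top edge of the tray's outer end face (tray x = +130, 8 above its underside); axes as the tray's. This edge is what must come level, along the riser's x, with gauge_mark.
- tray_grip (a point): Top centre of the tray's grip near its tail end: an upright black block, 18 thick along the tray's x, 50 wide along y, 42 tall above the plate (this point is 50 above the tray's underside); at tray x = -105, axes as the tray's.
- beaker: Bystander: open glass beaker 70 across, 85 high; origin at the centre of its underside. To be left alone.
- jar: Bystander: amber jar 60 across, 75 high; origin at the centre of its underside. To be left alone.
- tip_box: Bystander: grey plastic box 80 x 120 x 55 high; origin at the centre of its underside. To be left alone.

How it is judged:
By the outcome, as a careful person would: the job done as asked, in the order asked, and still so for the second after the job is handed in, while the arm keeps its last pose, push and grip.
It also fails if it takes over 51 s, if anything falls off the work surface, if the arm or the gripper's body presses on something with over 40 N, if the wrist force passes 120 N, or if a joint passes its speed limit or range.

## Working session

There is one attempt and no reset: what is moved stays moved. The work goes in short steps, Python scripts to look and compute and a tool call to move; the robot and the scene stay as the last step left them, time stands still between calls to the robot, and variables do not carry over. Pictures are saved under pics/ and viewed, and the job is handed in when it is done.

Besides the shell and the picture viewer there is one more tool, called after "Call:" as a command line: name --argument value ..., lists and objects as JSON in quotes. drive_tool: Moves the arm, as the interface text tells. Shift numbers are shares of 2 cm and turn numbers shares of 5 degrees, none past 1 either way. Its arguments: {"type":"object","properties":{"rows":{"type":"string"}},"required":["rows"]}

```bash
ls; mkdir -p pics
python3 - <<'E'
from rig import manip, optics, ticket
import cv2,numpy as np
s=manip.sense();print({k:np.round(v,3).tolist() for k,v in s.items()})
for n in("scene","side"):
    p,d=optics.snapshot(n);cv2.imwrite(f"pics/{n}0.png",p[:,:,::-1]);np.save(f"pics/{n}0.npy",d)
    m=optics.camera_model(n);print(n,m["fx"],m["fy"],m["cx"],m["cy"]);print(np.round(m["world_to_cam"],4))
print(optics.camera_model("wrist"))
E
```

```text
pics
{'t': 0.0, 'joints': [-1.346, 0.32, 1.566, 0.0, 1.257, -0.02], 'dq': [-0.002, -0.001, -0.001, -0.002, 0.001, 0.001], 'tau': [-0.0, -41.553, -23.416, -0.0, 0.008, -0.0], 'eef_pos': [139.263, -557.391, 230.504], 'orientation': [-0.257, 2.093, -2.09], 'contact_force': [-0.844, 0.116, 0.233], 'torque': [0.034, -0.023, 0.032], 'gripper_width': 1.001}
scene 557.7326519784375 557.7326519784375 320.43600210545 233.70806793206995
[[ 8.7320000e-01  4.8730000e-01  4.0000000e-03 -5.0099270e+02]
 [ 2.7180000e-01 -4.8020000e-01 -8.3400000e-01 -4.0372400e+01]
 [-4.0440000e-01  7.2940000e-01 -5.5180000e-01  1.8707118e+03]
 [ 0.0000000e+00  0.0000000e+00  0.0000000e+00  1.0000000e+00]]
side 467.62903646017634 467.62903646017634 325.3824646984232 238.8875494321908
[[-8.266000e-01 -5.628000e-01  1.000000e-04  4.899862e+02]
 [-2.919000e-01  4.285000e-01 -8.551000e-01  2.512819e+02]
 [ 4.812000e-01 -7.069000e-01 -5.185000e-01  9.669716e+02]
 [ 0.000000e+00  0.000000e+00  0.000000e+00  1.000000e+00]]
{'fx': 345.7143457584275, 'fy': 345.7143457584275, 'cx': 318.71456229214164, 'cy': 238.47540728214454, 'hand_eye': array([[ 6.09750704e-04,  9.52036791e-01,  3.05982969e-01,
        -7.85007642e+01],
       [-6.70487308e-04, -3.05982567e-01,  9.52036879e-01,
        -1.43002345e+02],
       [ 9.99999589e-01, -7.85662854e-04,  4.51755499e-04,
         7.01570542e-01],
       [ 0.00000000e+00,  0.00000000e+00,  0.00000000e+00,
         1.00000000e+00]])}
```

View pics/scene0.png

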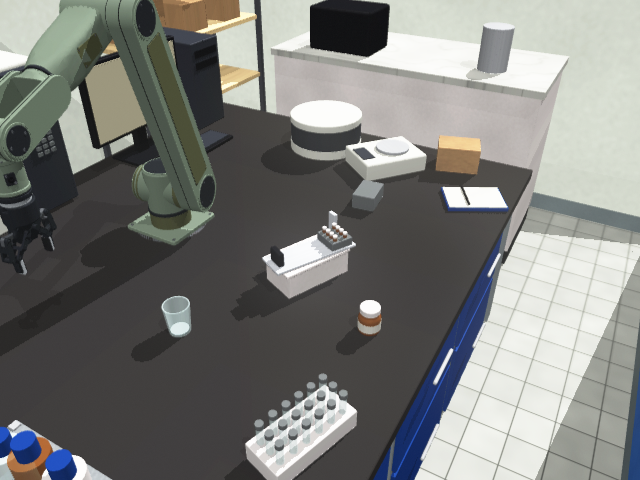

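View pics/side0.png

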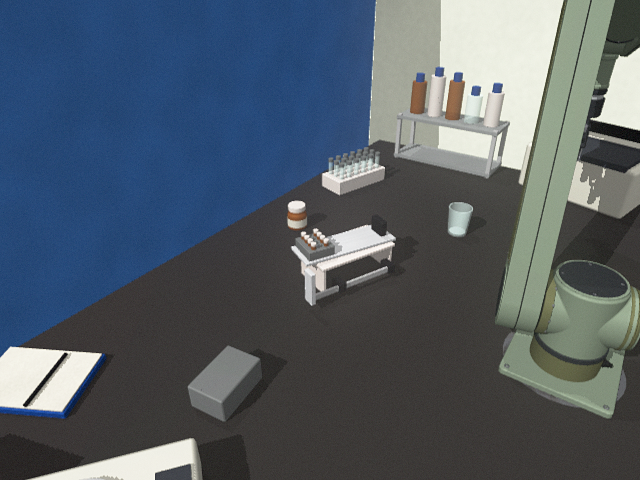

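The side view shows the riser at about (345,260), the gauge tab at about (310,285), the tray grip at (378,226), and the vials at (315,240). I'll enlarge both views.

Run:
```python
import cv2
a=cv2.imread("pics/side0.png")[190:320,270:420];cv2.imwrite("pics/sidec.png",cv2.resize(a,None,fx=5,fy=4.6,interpolation=cv2.INTER_CUBIC)) if 0 else cv2.imwrite("pics/sidec.png",cv2.resize(a[:120],None,fx=5,fy=5,interpolation=cv2.INTER_CUBIC))
a=cv2.imread("pics/scene0.png")[200:300,250:370];cv2.imwrite("pics/scenec.png",cv2.resize(a,None,fx=6,fy=6,interpolation=cv2.INTER_CUBIC))
```

```text
(no output)
```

View pics/sidec.png

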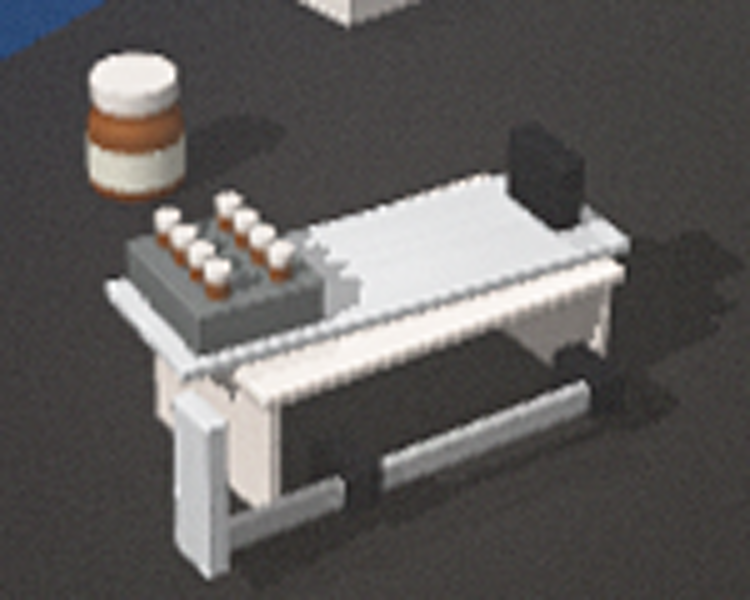

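View pics/scenec.png

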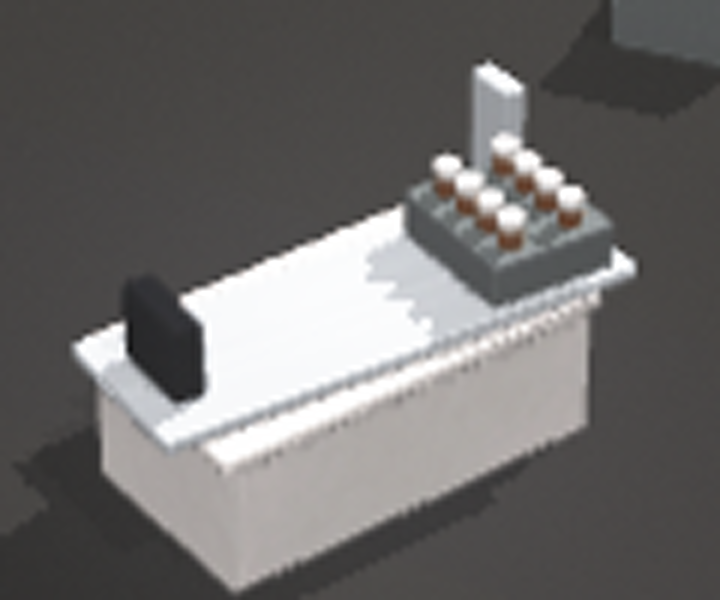

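```bash
cat > h.py <<'E'
import numpy as np
from rig import manip, optics
from scipy.spatial.transform import Rotation as R
def cam(n,pose=None):
    m=optics.camera_model(n);K=np.array([[m["fx"],0,m["cx"]],[0,m["fy"],m["cy"]],[0,0,1]])
    if n=="wrist":
        T=np.eye(4);T[:3,:3]=R.from_rotvec(pose[1]).as_matrix();T[:3,3]=pose[0]
        W=np.linalg.inv(T@m["hand_eye"])
    else: W=np.array(m["world_to_cam"])
    return K,W
def proj(c,P):
    K,W=c;q=W[:3,:3]@np.asarray(P,float)+W[:3,3];q=K@q;return q[:2]/q[2]
def plane(c,uv,z):
    K,W=c;d=W[:3,:3].T@np.linalg.solve(K,[uv[0],uv[1],1]);o=-W[:3,:3].T@W[:3,3]
    return o+d*(z-o[2])/d[2]
E
python3 - <<'E'
from h import *
S=cam("side");C=cam("scene")
s=lambda x,y:(270+x/5-.4,190+y/5-.4); c=lambda x,y:(250+x/6-.4,200+y/6-.4)
def p(n,cm,uv,z):print(n,np.round(plane(cm,uv,z),1))
for n,a in dict(outnear=(190,366),outfar=(108,283),tailnear=(630,236),tailfar=(490,174)).items():p("tray side "+n,S,s(*a),88)
for n,a in dict(outfar=(636,262),tailnear=(72,347),tailfar=(168,443)).items():p("tray scene "+n,C,c(*a),88)
p("tab s",S,s(178,400),110);p("tab s2",S,s(200,392),110);p("tab s3",S,s(222,422),110)
p("tab c",C,c(474,68),110);p("tab c2",C,c(488,62),110);p("tab c3",C,c(525,88),110)
p("riser outer near top side",S,s(272,402),80);p("riser outer near bot",S,s(265,508),0);p("riser tail near top",S,s(622,265),80)
p("riser C tail far top",C,c(225,468),80);p("riser C tail far bot",C,c(236,592),0);p("riser C out far top",C,c(598,295),80);p("riser C out far bot",C,c(585,430),0);p("C tail near bot",C,c(103,470),0)
p("grip s",S,s(510,125),138);p("grip s",S,s(582,160),138);p("grip c",C,c(125,283),138);p("grip c",C,c(202,330),138)
E
```

```text
tray side outnear [569.2 110.2  88. ]
tray side outfar [647.4  73.2  88. ]
tray side tailnear [ 450.5 -116.7   88. ]
tray side tailfar [ 543.7 -132.8   88. ]
tray scene outfar [649.1  72.9  88. ]
tray scene tailnear [ 451.9 -118.7   88. ]
tray scene tailfar [ 530.3 -158.1   88. ]
tab s [538.1 161.3 110. ]
tab s2 [533.6 150.6 110. ]
tab s3 [511.8 164.  110. ]
tab c [512.2 161.1 110. ]
tab c2 [515.6 169.9 110. ]
tab c3 [544.1 156.6 110. ]
riser outer near top side [526.3 103.4  80. ]
riser outer near bot [541.9  87.1   0. ]
riser tail near top [ 446.2 -100.4   80. ]
riser C tail far top [ 556.3 -152.4   80. ]
riser C tail far bot [ 553.5 -142.7    0. ]
riser C out far top [640.7  49.5  80. ]
riser C out far bot [638.1  46.2   0. ]
C tail near bot [449.5 -96.9  -0. ]
grip s [ 518.8 -105.5  138. ]
grip s [470.1 -93.3 138. ]
grip c [ 486.3 -122.1  138. ]
grip c [ 536.  -135.7  138. ]
```

```bash
cat >> h.py <<'E'
def tgt(yaw): # tool z along yaw, y down
    c,s=np.cos(yaw),np.sin(yaw);return np.array([[s,0,c],[-c,0,s],[0,-1,0]])
def delta(pos,yaw):
    s=manip.sense();M=R.from_rotvec(s["orientation"]).as_matrix()
    print("t",round(s["t"],2),"pos",np.round(s["eef_pos"],1),"F",np.round(s["contact_force"],1),"w",round(float(s["gripper_width"]),3))
    d=M.T@(np.array(pos)-s["eef_pos"]);w=np.degrees(R.from_matrix(M.T@tgt(yaw)).as_rotvec())
    print("shift tool mm",np.round(d,1),"units",np.round(d/20,2),"turn deg",np.round(w,2),"units",np.round(w/5,2))
E
python3 - <<'E'
from h import *
s=manip.sense();print(np.round(R.from_rotvec(s["orientation"]).as_matrix(),3))
delta([480,40,330],np.radians(66));delta([480,40,330],np.radians(66-180))
E
```

```text
[[-0.97  -0.     0.242]
 [-0.242  0.002 -0.97 ]
 [-0.    -1.    -0.002]]
t 0.1 pos [ 139.3 -557.5  230.6] F [-0.6 -0.6 -0.4] w 0.998
shift tool mm [-475.4  -98.6 -497.2] units [-23.77  -4.93 -24.86] turn deg [ 4.0000e-02 -1.4197e+02 -1.1000e-01] units [ 1.000e-02 -2.839e+01 -2.000e-02]
t 0.1 pos [ 139.3 -557.5  230.6] F [-0.6 -0.6 -0.4] w 0.998
shift tool mm [-475.4  -98.6 -497.2] units [-23.77  -4.93 -24.86] turn deg [9.000e-02 3.803e+01 3.000e-02] units [0.02 7.61 0.01]
```

```bash
cat >> h.py <<'E'
def path(pos,yaw,n):
    s=manip.sense();M=R.from_rotvec(s["orientation"]).as_matrix();p=np.array(s["eef_pos"])
    w=R.from_matrix(M.T@tgt(yaw)).as_rotvec();out=[];st=(np.array(pos)-p)/n
    for i in range(n):
        d=M@R.from_rotvec(w*i/n).as_matrix();d=d.T@st/20
        out.append(" ".join(f"{v:.2f}" for v in d)+" "+" ".join(f"{v:.2f}" for v in np.degrees(w)/5/n))
    for i in range(0,n,12):print(";".join(r+" 85" for r in out[i:i+12]));print()
E
python3 -c "
from h import *
path([530,0,250],np.radians(66.3),36)"
```

```text
-0.71 -0.03 -0.62 0.00 -0.79 -0.00 85;-0.76 -0.03 -0.57 0.00 -0.79 -0.00 85;-0.79 -0.03 -0.52 0.00 -0.79 -0.00 85;-0.83 -0.03 -0.46 0.00 -0.79 -0.00 85;-0.86 -0.03 -0.40 0.00 -0.79 -0.00 85;-0.88 -0.03 -0.34 0.00 -0.79 -0.00 85;-0.90 -0.03 -0.28 0.00 -0.79 -0.00 85;-0.92 -0.03 -0.22 0.00 -0.79 -0.00 85;-0.93 -0.03 -0.15 0.00 -0.79 -0.00 85;-0.94 -0.03 -0.09 0.00 -0.79 -0.00 85;-0.95 -0.03 -0.02 0.00 -0.79 -0.00 85;-0.94 -0.03 0.04 0.00 -0.79 -0.00 85

-0.94 -0.03 0.11 0.00 -0.79 -0.00 85;-0.93 -0.03 0.17 0.00 -0.79 -0.00 85;-0.92 -0.03 0.23 0.00 -0.79 -0.00 85;-0.90 -0.03 0.30 0.00 -0.79 -0.00 85;-0.87 -0.03 0.36 0.00 -0.79 -0.00 85;-0.85 -0.03 0.42 0.00 -0.79 -0.00 85;-0.82 -0.03 0.48 0.00 -0.79 -0.00 85;-0.78 -0.03 0.53 0.00 -0.79 -0.00 85;-0.74 -0.03 0.58 0.00 -0.79 -0.00 85;-0.70 -0.03 0.63 0.00 -0.79 -0.00 85;-0.66 -0.03 0.68 0.00 -0.79 -0.00 85;-0.61 -0.03 0.72 0.00 -0.79 -0.00 85

-0.56 -0.03 0.76 0.00 -0.79 -0.00 85;-0.50 -0.03 0.80 0.00 -0.79 -0.00 85;-0.45 -0.03 0.83 0.00 -0.79 -0.00 85;-0.39 -0.03 0.86 0.00 -0.79 -0.00 85;-0.33 -0.03 0.89 0.00 -0.79 -0.00 85;-0.27 -0.03 0.91 0.00 -0.79 -0.00 85;-0.20 -0.03 0.92 0.00 -0.79 -0.00 85;-0.14 -0.03 0.94 0.00 -0.79 -0.00 85;-0.07 -0.03 0.94 0.00 -0.79 -0.00 85;-0.01 -0.03 0.95 0.00 -0.79 -0.00 85;0.06 -0.03 0.94 0.00 -0.79 -0.00 85;0.12 -0.03 0.94 0.00 -0.79 -0.00 85
```

Call:
drive_tool --rows "-0.7 -0.05 -0.6 0 -0.8 0 85;-0.75 -0.05 -0.55 0 -0.8 0 85;-0.8 -0.05 -0.5 0 -0.8 0 85;-0.85 -0.05 -0.45 0 -0.8 0 85;-0.85 -0.05 -0.4 0 -0.8 0 85;-0.9 -0.05 -0.35 0 -0.8 0 85;-0.9 -0.05 -0.3 0 -0.8 0 85;-0.9 -0.05 -0.2 0 -0.8 0 85;-0.95 -0.05 -0.15 0 -0.8 0 85;-0.95 -0.05 -0.1 0 -0.8 0 85;-0.95 -0.05 0 0 -0.8 0 85;-0.95 -0.05 0.05 0 -0.8 0 85"

```text
t: 1.3
eef_pos: [270.2, -371.3, 243.0]
orientation: [-0.939, 1.558, -1.556]
contact_force: [0.4, -0.5, 0.5]
gripper_width: 0.997
```

Call:
drive_tool --rows "-0.95 0 0.1 0 -0.8 0 85;-0.95 0 0.15 0 -0.8 0 85;-0.9 0 0.25 0 -0.8 0 85;-0.9 0 0.3 0 -0.8 0 85;-0.85 0 0.35 0 -0.8 0 85;-0.85 0 0.4 0 -0.8 0 85;-0.8 0 0.5 0 -0.8 0 85;-0.8 0 0.55 0 -0.8 0 85;-0.75 0 0.6 0 -0.8 0 85;-0.7 0 0.65 0 -0.8 0 85;-0.65 0 0.7 0 -0.8 0 85;-0.6 0 0.7 0 -0.8 0 85"

```text
t: 2.5
eef_pos: [398.6, -183.8, 243.0]
orientation: [-1.356, 0.946, -0.945]
contact_force: [0.4, -0.3, 0.2]
gripper_width: 1.0
```

```bash
python3 -c "
from h import *
delta([530,0,250],np.radians(66.3))
path([530,0,250],np.radians(66.3),12)"
```

```text
t 2.5 pos [ 398.6 -183.8  243. ] F [ 0.4 -0.3  0.2] w 1.0
shift tool mm [-127.1   -7.   186.8] units [-6.36 -0.35  9.34] turn deg [ 1.00e-02 -4.61e+01 -4.00e-02] units [ 0.   -9.22 -0.01]
-0.53 -0.03 0.78 0.00 -0.77 -0.00 85;-0.48 -0.03 0.81 0.00 -0.77 -0.00 85;-0.42 -0.03 0.84 0.00 -0.77 -0.00 85;-0.36 -0.03 0.87 0.00 -0.77 -0.00 85;-0.30 -0.03 0.89 0.00 -0.77 -0.00 85;-0.24 -0.03 0.91 0.00 -0.77 -0.00 85;-0.18 -0.03 0.92 0.00 -0.77 -0.00 85;-0.12 -0.03 0.93 0.00 -0.77 -0.00 85;-0.06 -0.03 0.94 0.00 -0.77 -0.00 85;0.01 -0.03 0.94 0.00 -0.77 -0.00 85;0.07 -0.03 0.94 0.00 -0.77 -0.00 85;0.13 -0.03 0.93 0.00 -0.77 -0.00 85
```

Call:
drive_tool --rows "-0.5 0 0.75 0 -0.75 0 85;-0.45 0 0.8 0 -0.75 0 85;-0.4 0 0.8 0 -0.75 0 85;-0.35 0 0.85 0 -0.75 0 85;-0.3 0 0.85 0 -0.75 0 85;-0.25 0 0.9 0 -0.75 0 85;-0.2 0 0.9 0 -0.75 0 85;-0.1 0 0.9 0 -0.75 0 85;-0.05 0 0.9 0 -0.75 0 85;0 0 0.9 0 -0.75 0 85;0.05 0 0.6 0 -0.75 0 85;0 0 0 0 0 0 85"

```text
t: 3.7
eef_pos: [513.5, -27.3, 242.7]
orientation: [-1.535, 0.392, -0.391]
contact_force: [-0.6, -0.0, -0.3]
gripper_width: 0.996
```

Run:
```python
from h import *
import cv2,pickle
s=manip.sense();p,d=optics.snapshot("wrist");cv2.imwrite("pics/w1.png",p[:,:,::-1])
pickle.dump((s,d),open("pics/w1.pkl","wb"));print(s["t"],s["eef_pos"],np.round(s["joints"],2),np.round(s["dq"],3))
```

```text
3.7 [513.52937777 -27.29181501 242.72380732] [-0.08  0.22  1.68  0.    1.25 -1.15] [-0.025 -0.015  0.019 -0.018  0.011  0.032]
```

View pics/w1.png

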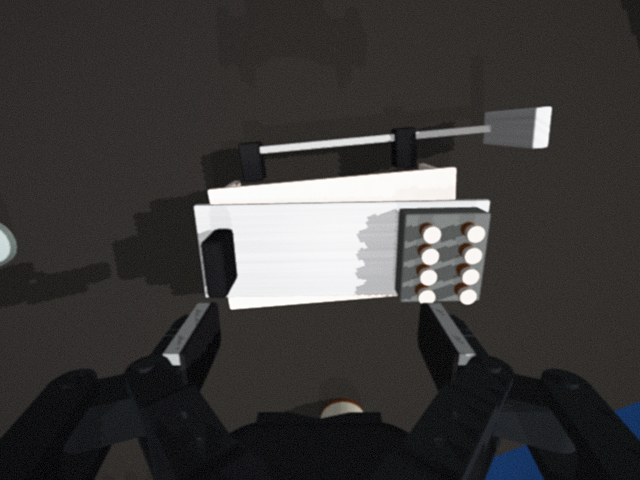

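Run:
```python
import cv2
a=cv2.imread("pics/w1.png")
cv2.imwrite("pics/w1a.png",cv2.resize(a[90:320,180:340],None,fx=3.2*1.0,fy=2.6,interpolation=cv2.INTER_CUBIC)[:1] if 0 else cv2.resize(a[140:320,180:380],None,fx=3.3,fy=3.3,interpolation=cv2.INTER_CUBIC))
cv2.imwrite("pics/w1b.png",cv2.resize(a[90:310,380:570],None,fx=2.7,fy=2.7,interpolation=cv2.INTER_CUBIC) )
```

```text
(no output)
```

View pics/w1a.png

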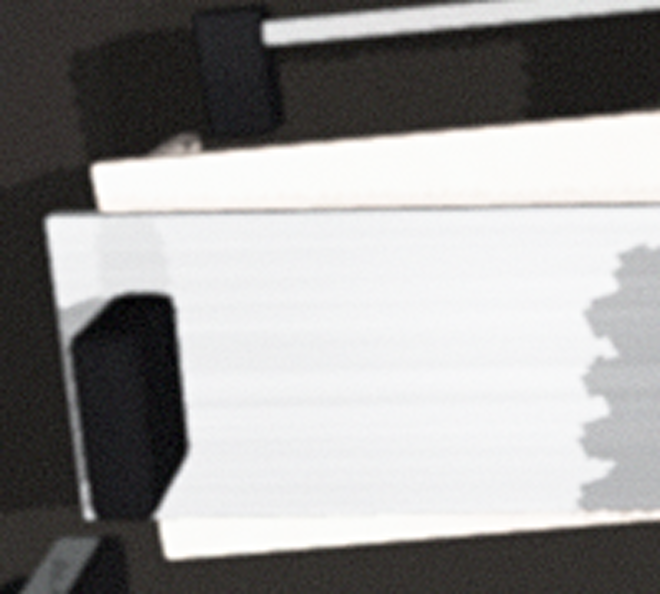

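View pics/w1b.png

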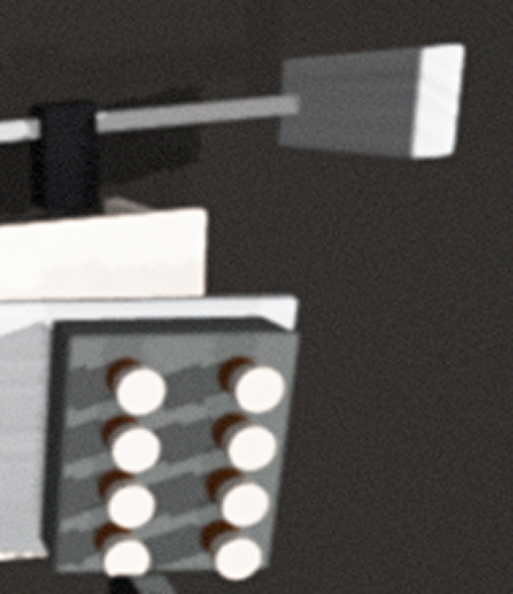

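```bash
cat > fit.py <<'E'
from h import *
from scipy.optimize import least_squares
def w2(x,P):c,s=np.cos(x[2]),np.sin(x[2]);return [x[0]+c*P[0]-s*P[1],x[1]+s*P[0]+c*P[1],P[2]]
def fit(obs,x0,nx=3):
    # obs: (cam, uv, func(x)->local point)
    f=lambda x:np.concatenate([proj(c,w2(x,P(x)))-uv for c,uv,P in obs])
    r=least_squares(f,x0,loss="soft_l1");print("x",np.round(r.x[:2],1),np.round(np.degrees(r.x[2]),2),np.round(r.x[3:],1));print("res",np.round(r.fun if 0 else f(r.x),1).reshape(-1,2).tolist());return r.x
E
cat > m1.py <<'E'
from fit import *
import pickle
s,_=pickle.load(open("pics/w1.pkl","rb"));W=cam("wrist",(s["eef_pos"],s["orientation"]));S=cam("side");C=cam("scene")
a=lambda x,y:np.array((180+x/3.3-.35,140+y/3.3-.35));b=lambda x,y:np.array((380+x/2.7-.3,90+y/2.7-.3))
sd=lambda x,y:np.array((270+x/5-.4,190+y/5-.4));c=lambda x,y:np.array((250+x/6-.4,200+y/6-.4))
k=lambda *P:(lambda x:P)
wr=[(W,a(93,163),k(-110,60,80)),(W,a(168,560),k(-110,-60,80)),(W,b(206,209),k(110,60,80))]
wg=[(W,b(465,45),lambda x:(110+x[3],103,110)),(W,b(455,157),lambda x:(110+x[3],73,110)),(W,b(424,47),lambda x:(98+x[3],103,110)),(W,b(413,157),lambda x:(98+x[3],73,110))]
sr=[(S,sd(272,402),k(110,60,80)),(S,sd(622,265),k(-110,60,80)),(C,c(225,468),k(-110,-60,80)),(C,c(598,295),k(110,-60,80)),(C,c(236,592),k(-110,-60,0)),(C,c(585,430),k(110,-60,0)),(C,c(103,470),k(-110,60,0))]
wt=[(W,a(46,215),k(-130,45,88)),(W,a(88,520),k(-130,-45,88)),(W,b(298,297),k(130,45,88))]
st=[(S,sd(190,366),k(130,45,88)),(S,sd(108,283),k(130,-45,88)),(S,sd(630,236),k(-130,45,88)),(C,c(636,262),k(130,-45,88)),(C,c(72,347),k(-130,45,88)),(C,c(168,443),k(-130,-45,88))]
if __name__=="__main__":
    for o,t in((wr+wg,wt),(wr+wg+sr,wt+st)):
        r=fit(o,[543,-25,1.15,50]);q=fit(t,[550,-23,1.1])
        print("mark",np.round(w2(r,(110+r[3],88,110)),1),"grip",np.round(w2(q,(-105,0,130)),1))
E
python3 m1.py
```

```text
x [542.7 -25.6] 66.51 [58.4]
res [[-0.3, 0.5], [-0.3, -0.3], [0.7, -0.2], [0.8, -0.4], [-0.1, -0.6], [-0.3, 0.4], [-0.2, 0.9]]
x [549.4 -23.7] 62.39 []
res [[-0.0, 0.2], [-0.5, -0.0], [0.5, -0.1]]
mark [529.1 164.  110. ] grip [ 500.7 -116.7  130. ]
x [542.8 -25.5] 66.55 [58.4]
res [[-0.2, 0.7], [-0.1, -0.2], [0.8, -0.2], [0.8, -0.5], [-0.1, -0.6], [-0.4, 0.3], [-0.2, 0.8], [-0.8, -1.5], [1.1, -0.1], [-0.3, -0.7], [0.6, -0.3], [-1.3, 1.6], [1.9, -0.6], [-2.7, 0.5]]
x [549.4 -23.6] 62.47 []
res [[0.1, 0.4], [-0.3, 0.1], [0.6, -0.3], [-0.7, 0.4], [-0.1, -0.7], [0.6, -0.1], [-0.2, 0.4], [-0.6, -0.4], [-0.6, 0.2]]
mark [529. 164. 110.] grip [ 500.9 -116.7  130. ]
```

```bash
python3 -c "
from h import *
path([526.6,158.5,180],np.radians(66.5),10)"
```

```text
-0.39 0.31 0.85 0.00 -0.10 -0.00 85;-0.38 0.31 0.85 0.00 -0.10 -0.00 85;-0.37 0.31 0.86 0.00 -0.10 -0.00 85;-0.36 0.31 0.86 0.00 -0.10 -0.00 85;-0.36 0.31 0.86 0.00 -0.10 -0.00 85;-0.35 0.31 0.87 0.00 -0.10 -0.00 85;-0.34 0.31 0.87 0.00 -0.10 -0.00 85;-0.33 0.31 0.87 0.00 -0.10 -0.00 85;-0.33 0.31 0.88 0.00 -0.10 -0.00 85;-0.32 0.31 0.88 0.00 -0.10 -0.00 85
```

Call:
drive_tool --rows "-0.4 0.3 0.85 0 -0.1 0 60;-0.4 0.3 0.85 0 -0.1 0 60;-0.35 0.3 0.85 0 -0.1 0 60;-0.35 0.3 0.85 0 -0.1 0 60;-0.35 0.3 0.85 0 -0.1 0 60;-0.35 0.3 0.85 0 -0.1 0 60;-0.35 0.3 0.85 0 -0.1 0 60;-0.35 0.3 0.85 0 -0.1 0 60;-0.35 0.3 0.85 0 -0.1 0 60;-0.35 0.3 0.9 0 -0.1 0 60;0 0 0 0 0 0 60"

```text
t: 4.85
eef_pos: [524.1, 157.6, 182.4]
orientation: [-1.547, 0.326, -0.323]
contact_force: [-0.1, -0.2, -0.1]
gripper_width: 0.705
```

```bash
python3 -c "
from h import *
delta([526.6,158.5,77],np.radians(66.5))"
```

```text
t 4.85 pos [524.1 157.6 182.4] F [-0.1 -0.2 -0.1] w 0.705
shift tool mm [  2.1 105.3   1.9] units [0.1  5.27 0.1 ] turn deg [ 0.06 -0.2  -0.09] units [ 0.01 -0.04 -0.02]
```

Call:
drive_tool --rows "0.1 0.9 0.1 0 0 0 60;0 0.9 0 0 0 0 60;0 0.9 0 0 0 0 60;0 0.9 0 0 0 0 60;0 0.9 0 0 0 0 60;0 0.75 0 0 0 0 60;0 0 0 0 0 0 60"

```text
t: 5.55
eef_pos: [525.9, 156.2, 76.6]
orientation: [-1.549, 0.329, -0.323]
contact_force: [0.3, 0.8, -0.8]
gripper_width: 0.702
```

Run:
```python
from h import *
import cv2
delta([526.6,158.5,77],np.radians(66.5))
p,d=optics.snapshot("side");cv2.imwrite("pics/s2.png",cv2.resize(p[180:320,240:420,::-1],None,fx=4.2,fy=4.2,interpolation=cv2.INTER_CUBIC))
```

```text
t 5.55 pos [525.9 156.2  76.6] F [ 0.3  0.8 -0.8] w 0.702
shift tool mm [-0.3 -0.4  2.4] units [-0.02 -0.02  0.12] turn deg [ 0.2  -0.32 -0.19] units [ 0.04 -0.06 -0.04]
```

View pics/s2.png

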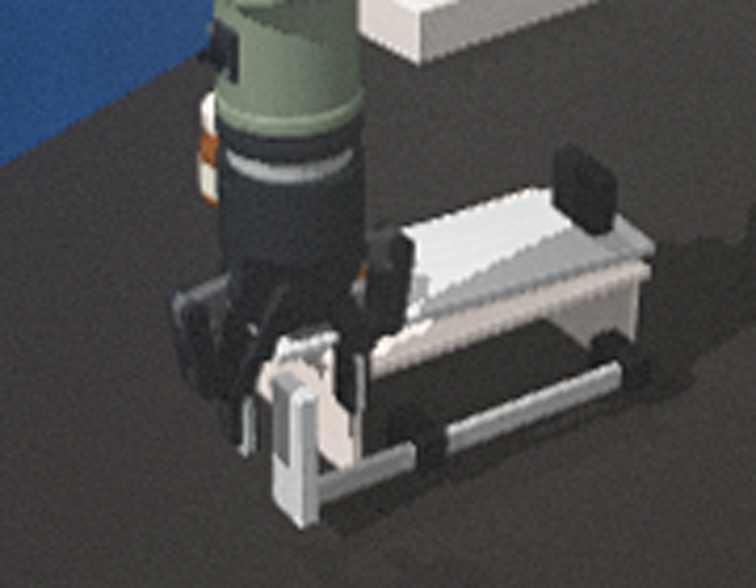

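Call:
drive_tool --rows "0 0 0.1 0 0 0 0;0 0 0 0 0 0 0;0 0 0 0 0 0 0;0 0 0 0 0 0 0;0 0 0 0 0 0 0;0 0 0 0 0 0 0;0 0 0 0 0 0 0;0 0 0 0 0 0 0"

```text
t: 6.4
eef_pos: [528.6, 159.4, 79.2]
orientation: [-1.547, 0.323, -0.325]
contact_force: [-1.5, -2.7, 6.2]
gripper_width: 0.129
```

Call:
drive_tool --rows "0 0 0.2 0 0 0 0;0 0 0.4 0 0 0 0;0 0 0.4 0 0 0 0;0 0 0.4 0 0 0 0;0 0 0.4 0 0 0 0;0 0 0.4 0 0 0 0;0 0 0.4 0 0 0 0;0 0 0.4 0 0 0 0;0 0 0.4 0 0 0 0;0 0 0.4 0 0 0 0;0 0 0.3 0 0 0 0;0 0 0 0 0 0 0"

```text
t: 7.6
eef_pos: [561.2, 234.6, 79.2]
orientation: [-1.548, 0.324, -0.324]
contact_force: [-2.4, -3.3, 6.6]
gripper_width: 0.132
```

Run:
```python
from h import *
u=np.array([np.cos(np.radians(66.5)),np.sin(np.radians(66.5)),0])
s=manip.sense();print((s["eef_pos"]-np.array([528.6,159.4,79]))@u, s["contact_force"]@u)
```

```text
81.95900102472652 -4.022494408865224
```

Call:
drive_tool --rows "0 0 0.15 0 0 0 0;0 0 0.15 0 0 0 0;0 0 0.15 0 0 0 0;0 0 0 0 0 0 0"

```text
t: 8.0
eef_pos: [564.3, 241.9, 79.2]
orientation: [-1.549, 0.324, -0.324]
contact_force: [-2.3, -5.4, 7.7]
gripper_width: 0.129
```

Call:
drive_tool --rows "0 0 0.1 0 0 0 0;0 0 0.1 0 0 0 0;0 0 0 0 0 0 0"

```text
t: 8.3
eef_pos: [564.3, 242.0, 79.2]
orientation: [-1.556, 0.326, -0.321]
contact_force: [-7.9, -16.2, 11.2]
gripper_width: 0.13
```

Call:
drive_tool --rows "0 0 -0.12 0 0 0 0;0 0 0 0 0 0 0;0 0 0 0 0 0 50;0 0 0 0 0 0 50;0 0 0 0 0 0 50;0 0 0 0 0 0 50;0 0 0 0 0 0 50"

```text
t: 9.0
eef_pos: [565.6, 244.8, 78.1]
orientation: [-1.546, 0.325, -0.325]
contact_force: [-0.2, -0.5, -0.9]
gripper_width: 0.587
```

Call:
drive_tool --rows "0 -0.5 0 0 0 0 50;0 -1 0 0 0 0 50;0 -1 0 0 0 0 50;0 -1 0 0 0 0 60;0 -1 0 0 0 0 60;0 -1 -0.3 0 0 0 60;0 -0.8 -0.5 0 0 0 60"

```text
t: 9.7
eef_pos: [559.5, 230.2, 206.3]
orientation: [-1.545, 0.323, -0.326]
contact_force: [-0.3, -0.7, 0.1]
gripper_width: 0.696
```

```bash
python3 -c "
from h import *
delta([548,38,270],np.radians(66.5))"
```

```text
t 9.7 pos [559.5 230.2 206.3] F [-0.3 -0.7  0.1] w 0.696
shift tool mm [  66.8  -63.9 -180.5] units [ 3.34 -3.2  -9.03] turn deg [-0.09 -0.18  0.09] units [-0.02 -0.04  0.02]
```

Call:
drive_tool --rows "0.35 -0.3 -0.9 0 0 0 60;0.35 -0.3 -0.9 0 0 0 60;0.35 -0.3 -0.9 0 0 0 60;0.35 -0.3 -0.9 0 0 0 60;0.35 -0.3 -0.9 0 0 0 60;0.35 -0.3 -0.9 0 0 0 60;0.35 -0.3 -0.9 0 0 0 60;0.35 -0.3 -0.9 0 0 0 60;0.35 -0.3 -0.9 0 0 0 60;0.2 -0.3 -0.5 0 0 0 60;0 0 0 0 0 0 60"

```text
t: 10.8
eef_pos: [551.3, 43.7, 265.0]
orientation: [-1.546, 0.326, -0.328]
contact_force: [-0.3, 0.6, 0.8]
gripper_width: 0.701
```

Run:
```python
from h import *
import cv2,pickle
s=manip.sense();p,d=optics.snapshot("wrist");cv2.imwrite("pics/w2.png",p[:,:,::-1])
pickle.dump((s,d),open("pics/w2.pkl","wb"));print(s["t"],s["eef_pos"],np.round(s["dq"],3))
a=p[:,:,::-1]
cv2.imwrite("pics/w2a.png",cv2.resize(a[140:340,140:400],None,fx=3,fy=3,interpolation=cv2.INTER_CUBIC))
cv2.imwrite("pics/w2b.png",cv2.resize(a[90:290,380:640],None,fx=3,fy=3,interpolation=cv2.INTER_CUBIC))
```

```text
10.8 [551.26191792  43.72874795 264.97614928] [ 0.034  0.012  0.007  0.022 -0.011  0.015]
```

View pics/w2.png

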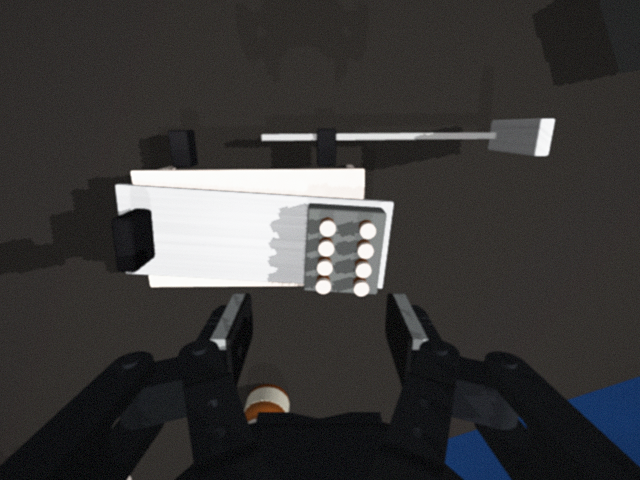

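View pics/w2a.png

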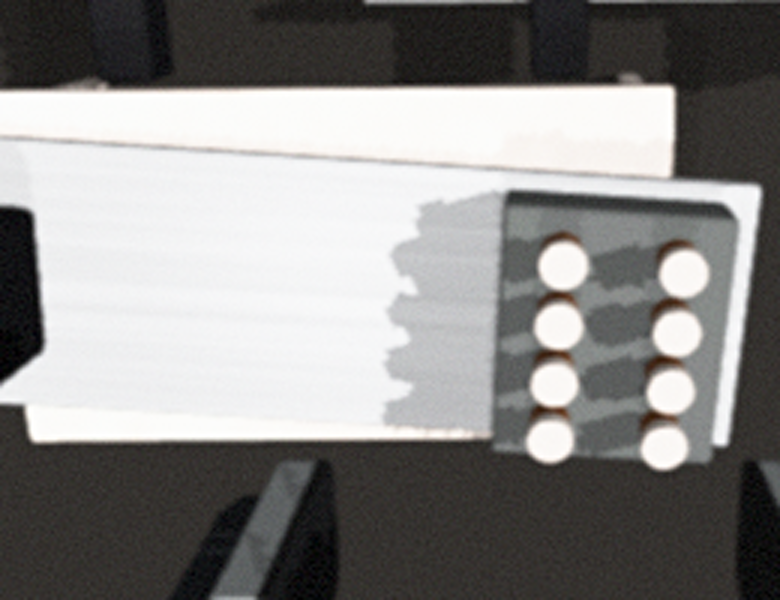

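View pics/w2b.png

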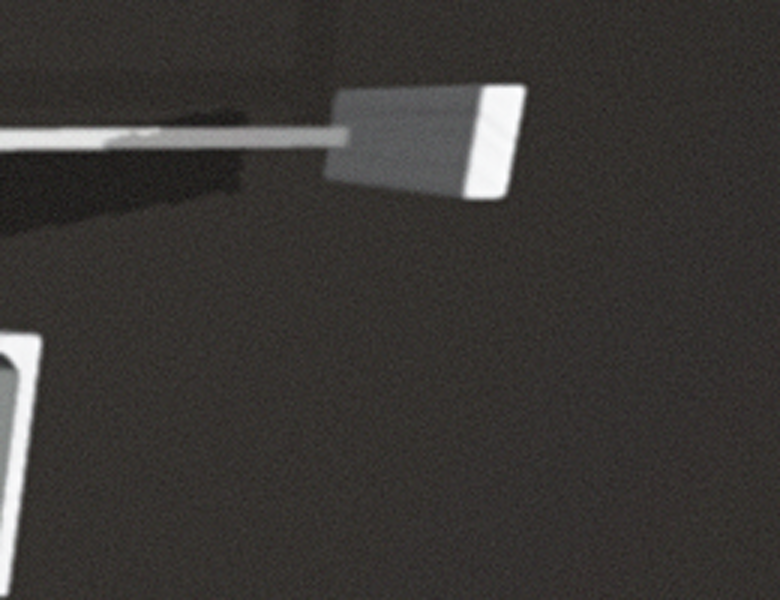

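```bash
cat > m2.py <<'E'
from fit import *
import pickle
from m1 import wr,wg,wt
s,_=pickle.load(open("pics/w2.pkl","rb"));W=cam("wrist",(s["eef_pos"],s["orientation"]))
a=lambda x,y:np.array((140+x/3-.3,140+y/3-.3));b=lambda x,y:np.array((380+x/3-.3,90+y/3-.3))
k=lambda *P:(lambda x:P)
r2=[(W,a(674,86),k(110,60,80)),(W,a(32,441),k(-110,-60,80)),(W,np.array((131,170)),k(-110,60,80))]
g2=[(W,b(526,85),lambda x:(110+x[3],103,110)),(W,b(506,198),lambda x:(110+x[3],73,110)),(W,b(484,86),lambda x:(98+x[3],103,110)),(W,b(464,197),lambda x:(98+x[3],73,110))]
t2=[(W,a(761,186),k(130,45,88)),(W,a(728,446),k(130,-45,88)),(W,np.array((116,184.5)),k(-130,45,88))]
if __name__=="__main__":
    r=fit(r2+g2,[543,-25,1.15,150]);q=fit(t2,[550,-23,1.1])
    r=fit(r2+g2+wr,[543,-25,1.15,150]);q=fit(t2+wt,[550,-23,1.1])
    print("mark",np.round(w2(r,(110+r[3],88,110)),1),"grip",np.round(w2(q,(-105,0,130)),1))
    delta([*w2(q,(-105,0,130))[:2],180],q[2])
E
python3 m2.py
```

```text
x [542.5 -25.5] 66.51 [149.8]
res [[0.7, 0.1], [0.1, -0.2], [-0.8, 0.2], [0.6, -0.1], [-0.0, -0.0], [-0.2, -0.3], [-0.3, 0.4]]
x [549.8 -23.8] 62.5 []
res [[0.7, 0.2], [0.2, 0.0], [-1.0, 0.0]]
x [542.5 -25.6] 66.52 [149.9]
res [[0.6, 0.2], [0.0, -0.1], [-0.8, 0.3], [0.6, -0.1], [-0.0, 0.0], [-0.2, -0.3], [-0.3, 0.5], [-0.3, 0.5], [-0.3, -0.3], [0.7, -0.3]]
x [549.5 -23.8] 62.42 []
res [[0.7, 0.0], [0.1, -0.1], [-1.1, -0.5], [0.1, 0.5], [-0.4, 0.2], [0.5, 0.1]]
mark [565.4 247.8 110. ] grip [ 500.9 -116.8  130. ]
t 10.85 pos [551.2  44.7 264.5] F [-0.2  0.4  0.5] w 0.699
shift tool mm [  19.3   84.4 -168.1] units [ 0.96  4.22 -8.41] turn deg [-0.02  3.76  0.01] units [-0.    0.75  0.  ]
```

Call:
drive_tool --rows "0.1 0.4 -0.85 0 0.1 0 60;0.1 0.4 -0.85 0 0.1 0 60;0.1 0.4 -0.85 0 0.1 0 60;0.1 0.4 -0.85 0 0.1 0 60;0.1 0.4 -0.85 0 0.1 0 60;0.1 0.4 -0.85 0 0.1 0 60;0.1 0.4 -0.85 0 0.1 0 60;0.1 0.4 -0.85 0 0.05 0 60;0.1 0.4 -0.85 0 0 0 60;0.05 0.4 -0.75 0 0 0 60;0 0 0 0 0 0 60"

```text
t: 11.95
eef_pos: [493.1, -115.1, 182.6]
orientation: [-1.538, 0.381, -0.375]
contact_force: [0.0, 0.6, 0.6]
gripper_width: 0.704
```

```bash
python3 -c "
from h import *
delta([500.9,-116.8,101],np.radians(62.4))"
```

```text
t 11.95 pos [ 493.1 -115.1  182.6] F [0.  0.6 0.6] w 0.704
shift tool mm [ 8.  81.6  2.3] units [0.4  4.08 0.11] turn deg [ 0.08 -0.   -0.21] units [ 0.02 -0.   -0.04]
```

Call:
drive_tool --rows "0.4 0.3 0.1 0 0 0 60;0 0.8 0 0 0 0 60;0 0.8 0 0 0 -0.05 60;0 0.8 0 0 0 0 60;0 0.8 0 0 0 0 60;0 0.5 0 0 0 0 60;0 0 0 0 0 0 60"

```text
t: 12.65
eef_pos: [503.1, -115.3, 103.0]
orientation: [-1.539, 0.374, -0.377]
contact_force: [0.5, 0.3, 0.2]
gripper_width: 0.705
```

Run:
```python
from h import *
import cv2
delta([500.9,-116.8,101],np.radians(62.4))
p,d=optics.snapshot("side");cv2.imwrite("pics/s3.png",cv2.resize(p[140:320,260:460,::-1],None,fx=3.3,fy=3.3,interpolation=cv2.INTER_CUBIC))
```

```text
t 12.65 pos [ 503.1 -115.3  103. ] F [0.5 0.3 0.2] w 0.705
shift tool mm [-1.3  2.  -2.4] units [-0.06  0.1  -0.12] turn deg [0.03 0.17 0.11] units [0.01 0.03 0.02]
```

View pics/s3.png

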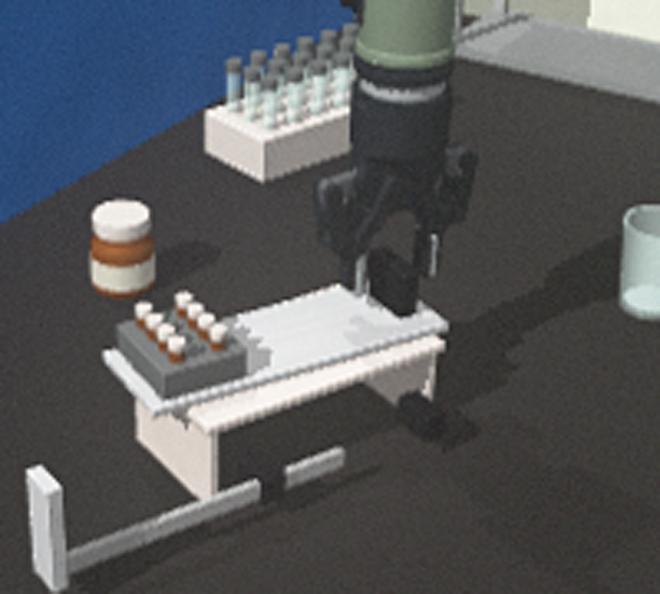

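The fingers straddle the grip at about (395,275) in this crop, and the gauge is out at (45,530). I'll trim the position, then close.

Call:
drive_tool --rows "-0.05 0.1 -0.12 0 0 0 60;0 0 0 0 0 0 0;0 0 0 0 0 0 0;0 0 0 0 0 0 0;0 0 0 0 0 0 0;0 0 0 0 0 0 0;0 0 0 0 0 0 0;0 0 0 0 0 0 0"

```text
t: 13.5
eef_pos: [501.8, -117.5, 103.0]
orientation: [-1.539, 0.372, -0.381]
contact_force: [-0.6, 2.4, 5.9]
gripper_width: 0.201
```

Call:
drive_tool --rows "0 0 0.1 0 0 0 0;0 0 0.2 0 -0.05 0 0;-0.02 0 0.25 0 -0.1 0 0;-0.02 0 0.25 0 -0.1 0 0;-0.02 0 0.25 0 -0.1 0 0;-0.01 0 0.25 0 -0.1 0 0;-0.01 0 0.25 0 -0.1 0 0;-0.01 0 0.25 0 -0.1 0 0;0 0 0.25 0 -0.1 0 0;0 0 0.25 0 -0.1 0 0"

```text
t: 14.5
eef_pos: [520.0, -77.3, 103.0]
orientation: [-1.552, 0.313, -0.322]
contact_force: [-1.8, -7.0, 4.9]
gripper_width: 0.196
```

```bash
python3 -c "
from h import *
delta([552.5,-2.7,103],np.radians(66.5));print(manip.sense()['torque'])"
```

```text
t 14.5 pos [520.  -77.3 103. ] F [-1.8 -7.   4.9] w 0.196
shift tool mm [ 0.5 -0.3 81.3] units [ 0.03 -0.01  4.07] turn deg [0.19 0.32 0.39] units [0.04 0.06 0.08]
[-0.76182446  0.17411207 -0.10495727]
```

Call:
drive_tool --rows "0 0.03 0.25 0 0 0 0;0 0.03 0.25 0 0 0 0;0 0.02 0.25 0 0 0 0;0 0 0.25 0 0.05 0 0;0 0 0.25 0 0 0 0;0 0 0.25 0 0 0 0;0 0 0.25 0 0 0 0;0 0 0.25 0 0 0 0;0 0 0.25 0 0 0 0;0 0 0.25 0 0 0 0;0 0 0.25 0 0 0 0;0 0 0.15 0 0 0 0"

```text
t: 15.7
eef_pos: [542.7, -25.7, 103.0]
orientation: [-1.555, 0.315, -0.325]
contact_force: [-6.4, -13.8, 16.6]
gripper_width: 0.202
```

```bash
python3 -c "
from h import *
delta([552.5,-2.7,103],np.radians(66.5));print(manip.sense()['torque'])"
```

```text
t 15.7 pos [542.7 -25.7 103. ] F [ -6.4 -13.8  16.6] w 0.202
shift tool mm [-0.2 -0.2 25. ] units [-0.01 -0.01  1.25] turn deg [0.35 0.15 0.46] units [0.07 0.03 0.09]
[-1.53276736  0.85508095  0.05958694]
```

Call:
drive_tool --rows "0 0 0.2 0 0 0 0;0 0 0.2 0 0 0 0;0 0 0.2 0 0 0 0;0 0 0.2 0 0 0 0;0 0 0.2 0 0 0 0;0 0 0.1 0 0 0 0;0 0 0 0 0 0 0"

```text
t: 16.4
eef_pos: [551.5, -5.6, 103.1]
orientation: [-1.555, 0.315, -0.325]
contact_force: [-5.5, -13.0, 15.6]
gripper_width: 0.2
```

Run:
```python
from h import *
import cv2,pickle
delta([552.5,-2.7,103],np.radians(66.5));s=manip.sense();print(s['torque'])
for n in("side","scene","wrist"):
    p,d=optics.snapshot(n);p=p[:,:,::-1];cv2.imwrite(f"pics/{n}4.png",p)
    if n=="side":cv2.imwrite("pics/side4c.png",cv2.resize(p[200:330,245:405],None,fx=4.6,fy=4.6,interpolation=cv2.INTER_CUBIC))
    if n=="scene":cv2.imwrite("pics/scene4c.png",cv2.resize(p[185:305,255:395],None,fx=5,fy=5,interpolation=cv2.INTER_CUBIC))
pickle.dump((s,d),open("pics/w4.pkl","wb"))
```

```text
t 16.4 pos [551.5  -5.6 103.1] F [ -5.5 -13.   15.6] w 0.2
shift tool mm [-0.2  0.   3. ] units [-0.01  0.    0.15] turn deg [0.35 0.16 0.46] units [0.07 0.03 0.09]
[-1.49429249  0.80097812  0.03954382]
```

View pics/side4c.png

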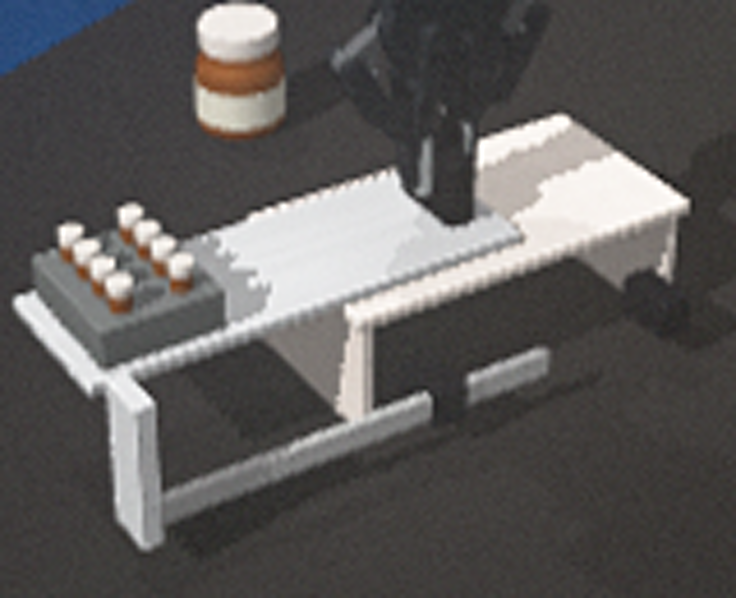

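View pics/scene4c.png

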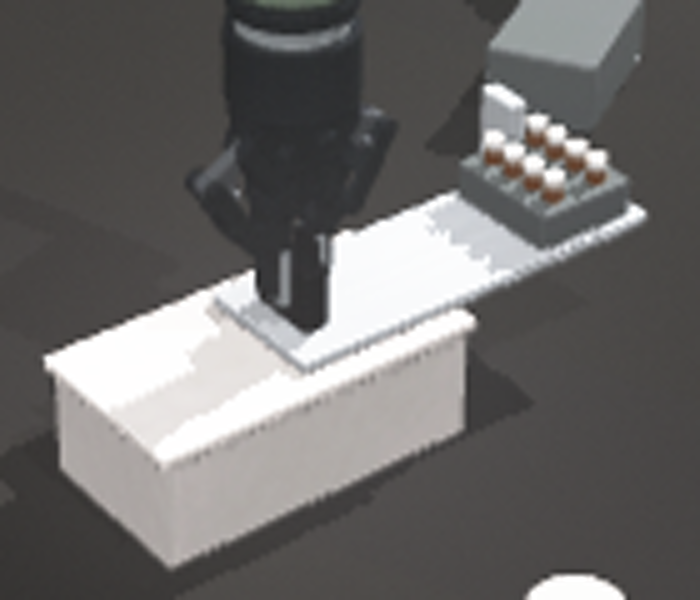

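View pics/wrist4.png

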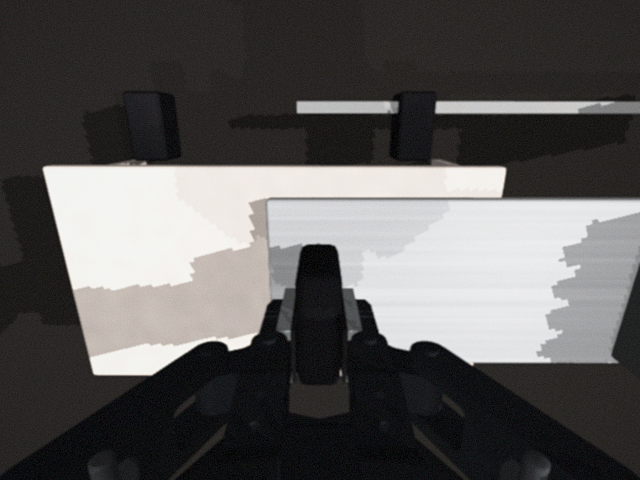

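Run:
```python
import cv2
a=cv2.imread("pics/wrist4.png")
cv2.imwrite("pics/w4a.png",cv2.resize(a[150:230,230:330],None,fx=7,fy=7,interpolation=cv2.INTER_CUBIC))
cv2.imwrite("pics/w4b.png",cv2.resize(a[150:220,540:640],None,fx=7,fy=7,interpolation=cv2.INTER_CUBIC))
b=[cv2.resize(a[y:y+40,x:x+50],None,fx=7,fy=7,interpolation=cv2.INTER_CUBIC) for x,y in((20,150),(480,150),(70,350),(570,330))]
import numpy as np
cv2.imwrite("pics/w4c.png",np.vstack([np.hstack(b[:2]),np.hstack(b[2:])]))
```

```text
(no output)
```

View pics/w4a.png

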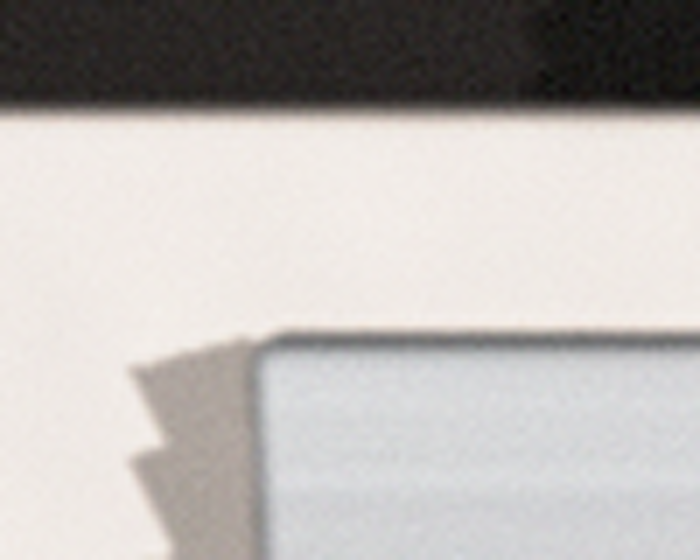

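View pics/w4b.png

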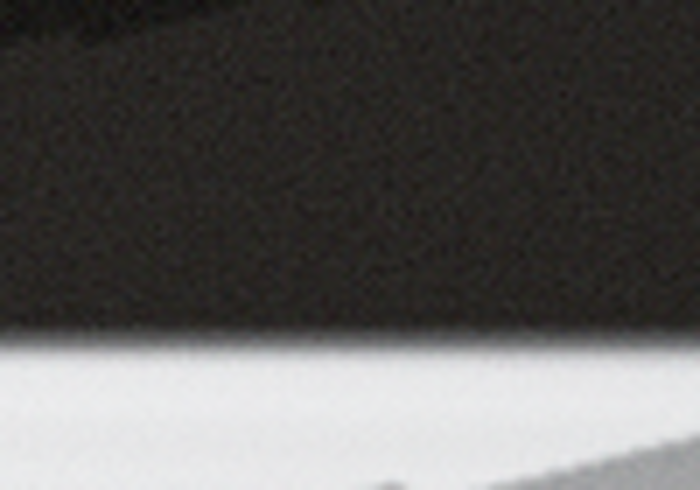

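View pics/w4c.png

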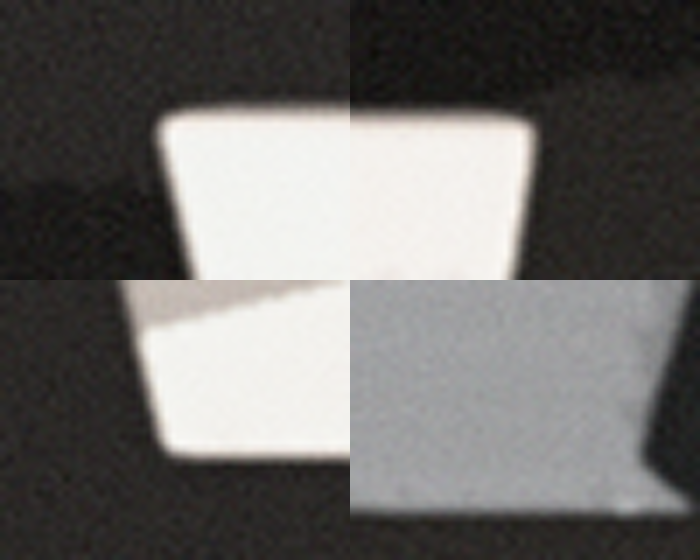

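Run:
```python
from fit import *
import pickle
s,_=pickle.load(open("pics/w4.pkl","rb"));W=cam("wrist",(s["eef_pos"],s["orientation"]))
k=lambda *P:(lambda x:P)
r=fit([(W,np.array((41.8,164.8)),k(-110,60,80)),(W,np.array((506.5,165.7)),k(110,60,80)),(W,np.array((93,375.3)),k(-110,-60,80))],[542,-25,1.16])
for rr,n in((r,"wrist riser"),((542.5,-25.6,np.radians(66.52)),"earlier riser")):
    c,q=np.cos(rr[2]),np.sin(rr[2]);L=lambda P:np.round([(P[0]-rr[0])*c+(P[1]-rr[1])*q,-(P[0]-rr[0])*q+(P[1]-rr[1])*c],1)
    print(n)
    for m,uv in dict(TN=(267,199.3),N2=(590,199.2),F=(600,362.8)).items():print(m,L(plane(W,uv,88)))
    print("TCP",L(s["eef_pos"]))
C=cam("scene");S=cam("side")
c=lambda x,y:np.array((255+x/5-.4,185+y/5-.4));d=lambda x,y:np.array((245+x/4.6-.4,200+y/4.6-.4))
rr=(542.5,-25.6,np.radians(66.52))
print("end corners side: far",L(plane(S,d(14,298),88)),"near",L(plane(S,d(97,390),88)),"tail near",L(plane(S,d(522,236),88)))
print("end far scene",L(plane(C,c(647,212),88)),"tail near",L(plane(C,c(214,300),88)),"tail far",L(plane(C,c(307,368),88)))
print("tab outer side",L(plane(S,d(108,380),110)),L(plane(S,d(128,408),110)))
print("pred tab top side",[np.round((proj(S,w2(rr,P))-[245,200]+.4)*4.6) for P in((260,73,110),(260,103,110),(248,103,110))],"pred end",[np.round((proj(S,w2(rr,P))-[245,200]+.4)*4.6) for P in((257,45,88),(257,-45,88))])
```

```text
x [542.  -25.8] 66.61 []
res [[-0.8, 0.6], [0.6, 0.2], [0.2, -0.9]]
wrist riser
TN [-2.4 45.6]
N2 [146.4  45.8]
F [174.1 -44.2]
TCP [22.3 -0.7]
earlier riser
TN [-2.9 45.9]
N2 [146.   46.4]
F [173.8 -43.6]
TCP [22.  -0.3]Traceback (most recent call last):
  File "<stdin>", line 14, in <module>
  File "<stdin>", line 7, in <lambda>
TypeError: unsupported operand type(s) for *: 'float' and 'function'
```

Call:
drive_tool --rows "0 0 0.07 0 0 0 0;0 0 0.07 0 0 0 0;0 0 0 0 0 0 0;0 0 0 0 0 0 0"

```text
t: 16.95
eef_pos: [552.4, -3.3, 103.1]
orientation: [-1.555, 0.315, -0.325]
contact_force: [-6.1, -14.3, 17.4]
gripper_width: 0.199
```

Run:
```python
from fit import *
import cv2,pickle
delta([552.5,-2.7,103],np.radians(66.5));s=manip.sense()
pp={}
for n in("wrist","side","scene"):
    p,_=optics.snapshot(n);p=p[:,:,::-1];cv2.imwrite(f"pics/{n}5.png",p);pp[n]=p
cv2.imwrite("pics/s5c.png",np.hstack([cv2.resize(pp["side"][255:325,240:290],None,fx=8,fy=8,interpolation=cv2.INTER_CUBIC),cv2.resize(pp["scene"][190:260,345:390],None,fx=8,fy=8,interpolation=cv2.INTER_CUBIC)]))
cv2.imwrite("pics/w5a.png",cv2.resize(pp["wrist"][150:230,230:330],None,fx=7,fy=7,interpolation=cv2.INTER_CUBIC))
pickle.dump(s,open("pics/w5.pkl","wb"))
S=cam("side");C=cam("scene")
rr=(542.5,-25.6,np.radians(66.52))
print("side tab/ end",[np.round((proj(S,w2(rr,P))-[240,255]+.44)*8) for P in((260,73,110),(260,103,110),(260,45,88),(260,-45,88))])
print("scene",[np.round((proj(C,w2(rr,P))-[345,190]+.44)*8+[400,0]) for P in((260,73,110),(260,103,110),(260,45,88),(260,-45,88))])
```

```text
t 16.95 pos [552.4  -3.3 103.1] F [ -6.1 -14.3  17.4] w 0.199
shift tool mm [-0.2  0.1  0.6] units [-0.01  0.01  0.03] turn deg [0.37 0.15 0.45] units [0.07 0.03 0.09]
side tab/ end [array([227., 212.]), array([278., 269.]), array([188., 225.]), array([56., 73.])]
scene [array([520., 122.]), array([471.,  91.]), array([565., 199.]), array([722., 299.])]
```

View pics/s5c.png

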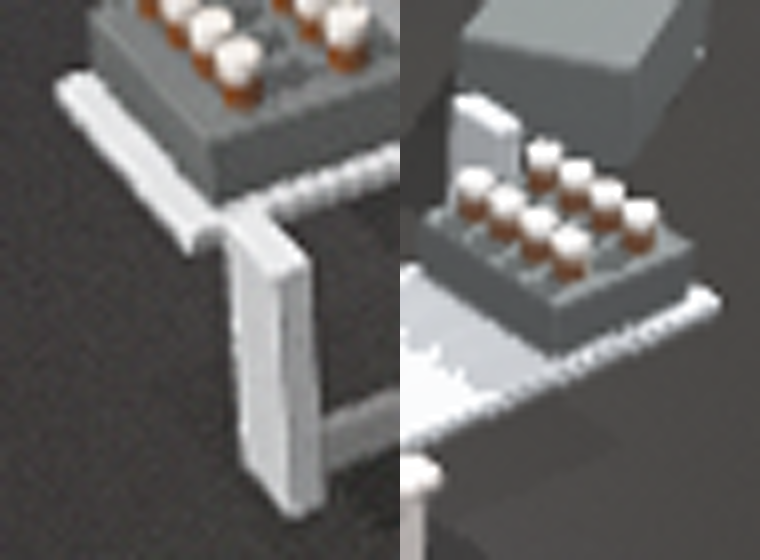

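View pics/w5a.png

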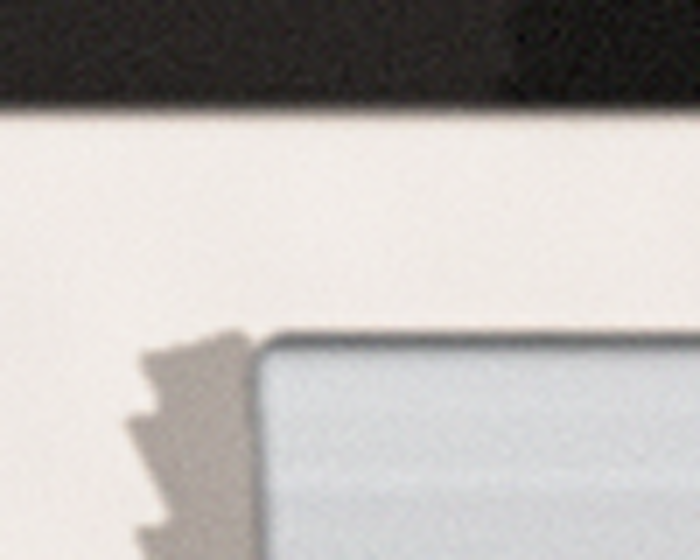

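Call:
drive_tool --rows "0 0 0.03 0 0 0 0;0 0 0 0 0 0 0;0 0 0 0 0 0 0;0 0 0 0 0 0 0;0 0 0 0 0 0 0;0 0 0 0 0 0 0;0 0 0 0 0 0 0;0 0 0 0 0 0 0"

```text
t: 17.9
eef_pos: [552.5, -3.0, 103.1]
orientation: [-1.556, 0.315, -0.325]
contact_force: [-7.0, -13.7, 17.7]
gripper_width: 0.199
```

Run:
```python
from fit import *
import cv2
delta([552.5,-2.7,103],np.radians(66.5));s=manip.sense()
p,_=optics.snapshot("wrist");p=p[:,:,::-1];cv2.imwrite("pics/wrist6.png",p)
W=cam("wrist",(s["eef_pos"],s["orientation"]))
for rr in((542.5,-25.6,np.radians(66.52)),(542,-25.8,np.radians(66.61))):
    print([np.round(proj(W,w2(rr,P)),1) for P in((-110,60,80),(110,60,80),(-110,-60,80),(0,45,88),(140,45,88))])
```

```text
t 17.9 pos [552.5  -3.  103.1] F [ -7.  -13.7  17.7] w 0.199
shift tool mm [-0.2  0.1  0.3] units [-0.01  0.01  0.02] turn deg [0.4  0.16 0.45] units [0.08 0.03 0.09]
[array([ 36.8, 165.9]), array([502.1, 167.1]), array([ 89.3, 374.6]), array([267.4, 201.3]), array([570.4, 202.3])]
[array([ 35.6, 165.5]), array([501.3, 165.9]), array([ 88.8, 374.3]), array([266.4, 200.5]), array([569.7, 201. ])]
```

View pics/wrist6.png

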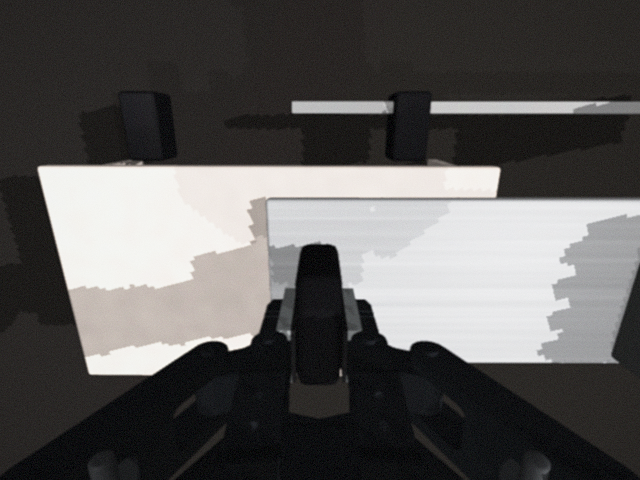

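The tray's tail corner shows at (267,199), where (266–267, 201) was predicted. Its near edge runs parallel to the riser edge, and the tray is held still. I'm handing the job in.

```bash
python3 -c "
from rig import ticket,manip
print(ticket.finish_job());print(manip.sense()['t'])"
```

```text
the job is handed in; nothing more can be done
None
the job is handed in; nothing more can be done
```

I pulled the gauge out to its stop first. Then I gripped the tray by its black grip, slid it out along the riser top while pressing down lightly, and handed the job in at about 18 s still holding it.

- **Gauge:** the pull stopped dead with the force rising to about 18 N. The camera fit after release put the mark 149.9 mm beyond the riser's outer edge, where 150 is expected at the stop.
- **Tray position:** by the arm's own reading the rack end is about 0.3 mm short of level with the tab's outer face. The last wrist picture agrees to about 0.5 mm. The side and scene views agree too, but only roughly: the side view sits about 2 px off the predictions, for the tab and the tray alike, so it looks like calibration.
- **Squareness and centring:** I measured about 0.1–0.2° off square and about 1 mm off centre. This was before the last 3 mm of straight slide.
- **Holding:** the arm showed no visible drift over the last 0.7 s, pressing down at about 18 N. It also keeps about 15 N of outward push, balanced by friction; the arm held its reading under it.
- **Other things:** the beaker, jar and tip box were not touched.

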